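# Set the span roller of a bend fixture

### The job

Set up the three-point bend fixture: roll the loose steel roller along the base plate, by pushing on its top with the fingertips, until it lies on the black line that runs right across the plate, centred on the line and parallel to it. It must roll there, not be gripped and dragged or lifted; leave the things standing around the plate where they are.

Things in the scene. Friction and masses are not known exactly. Their poses are not given: they have to be found in the camera images.
- bend_base: flat aluminium plate fixed to the bench, 240 x 90 mm, flat top 14 mm above the bench. Origin: centre of its underside; x along its length, y across, z up. A second, identical steel roller is clamped between two dark cheeks at x = -85 mm (39 mm above the bench); a steel stop bar 8 mm thick, 10 mm high above the plate, stands at x = +114 mm; between them the plate is flat and free.
- span_line (a point): black line 3 mm wide, flush with the plate, across its whole width at plate x = +40 mm. This point is over the middle of the line, 12.5 mm above the plate, where the roller's centre should come; x along the plate (from the clamped roller to the stop bar), y along the line, z up.
- roller: loose steel cylinder, 25 mm diameter, 60 mm long, 0.2 kg, lying across the plate between clamped roller and line, 30 to 52 mm short of the line; top 39 mm above the bench. Origin: its centre; y along its axis; x, z turn with it as it rolls. Rolled by something flat on its top it moves half as far as what pushes it; rolling resistance keeps it where it is left.
- vial_1: small white screw-cap vial, 26 mm in diameter, 54 mm high, standing loose on the bench beside the plate; origin at the centre of its underside; to be left alone
- specimen_mount_1: black resin specimen disc, 30 mm in diameter, 16 mm high, loose on the bench beside the plate; origin at the centre of its underside; to be left alone
- reference_block_2: grey round steel reference block, 50 mm in diameter, 12 mm high, loose on the bench beside the plate; origin at the centre of its underside; to be left alone

How it is judged:
On the way:
1. the roller has rolled: it has turned by at least 110 degrees about its axis while lying on the plate (about 24 mm of rolling) (angle between roller's own z axis and vertical above 1.9 rad and z of roller in the frame of span_line below 0.004 m and angle between roller's own y axis and vertical above 1.45 rad).
At the end, for the whole second after the job is handed in: the roller lies at rest on the plate with its axis within 4 mm of the line and within 0.1 rad of parallel to it, its middle within 15 mm of the middle of the line (so that both its ends stay on the plate) (x of roller in the frame of span_line between -0.004 and 0.004 m and y of roller in the frame of span_line between -0.015 and 0.015 m and z of roller in the frame of span_line between -0.003 and 0.003 m and angle between the y axis of roller and the y axis of span_line, either way round below 0.1 rad and linear speed of roller below 0.01 m/s); the robot touches nothing.
It fails at once if the roller is lifted off the plate by more than 6 mm (z of roller in the frame of span_line above 0.006 m).
It fails at once if a thing beside the plate is moved by more than 15 mm (distance of any of vial_1, specimen_mount_1, reference_block_2 from where it was at the start of the episode above 0.015 m).
It also fails if it takes over 45 s, if anything falls off the work surface, if the arm or the gripper's body presses on something with over 40 N, if the wrist force passes 120 N, or if a joint passes its speed limit or range.

### The arm

A 6-joint arm with a two-finger parallel gripper is mounted at the origin on a cart in front of the work surface, level with it; the furniture and walls round the work are solid. World frame = base frame: x ahead of the robot, y to its left, z up, the work surface at z = 0. Lengths are in m, angles in rad, forces in N, time in s.
With the tool pointing down it reaches from about 0.3 to 0.775 m from the base axis. Payload 14.6 kg.
Tool frame: the origin (TCP) lies midway between the tips of the shut fingers; the grasp point (between the pads) lies manip.grip_depth behind it (manip.grip_depth is the distance from the TCP to the grasp point, in m); z points along the fingers, y is the line along which they close (so a half turn about z gives the same grasp; the last joint's range is limited). The gripper opens to 85 mm and grips with 20 to 120 N. Pads are 22 mm wide; open, the fingers measure 114 mm over their backs; the gripper's body (76 mm by 85 mm) begins 54 mm behind the grasp point. The pads swing forward as they close: fully open they stand 13 mm farther back than shut.
Start: joints at [1.183, 0.3, 1.521, -0, 1.321, -0.067], TCP at [0.173, 0.522, 0.231] pointing down, gripper open.
Joint ranges: [-3.03, 3.03], [-0.79, 2.21], [0.23, 2.52], [-1.04, 4.18], [0, 3.07], [-2.55, 2.55]. Speed limits (rad/s): [2.22, 2.22, 2.57, 3.14, 3.14, 3.14].

### API

Orientations are given as a rotation vector (axis times angle).
In Python, from station import manip gives the robot as it stands. The module is installed in compiled form; this text tells all that it offers.
- The arm moves only by the tool arm_command, never from a script. Its argument "commands" is a list that holds one entry, the list of rows, each a list of 5 numbers: the shift along the world's x, y, z in mm, then the turn about the world's z in degrees, then the finger opening in mm, from 0 to 85.4. A call has 1 to 12 rows; each row is the pose to reach, as a shift and turn from the pose commanded when the call began; what a row does not reach only later rows make up. A row lasts 1/10 s, in which the tool goes at most 50 mm and 8.59 degrees, less where a joint would pass 70% of its speed; a pose out of reach is approached as far as the arm can. A call with a gripper value outside its range is refused whole. The fingers move at their own pace and stop on an object; "newtons" is the grip in N (left out, the last holds). Time passes only in rows, so rows that repeat a pose let the fingers close. It gives the time, the measured TCP pose, the force, the opening and the grip force at its end, in the units of the state.
- manip.state(): the state, without advancing time (a new reading comes with each control period).
- manip.get_image(name): name is "side" or "top" or "wrist"; returns (picture, depth): 400x640x3 uint8, red, green, blue; 400x640 float32, m along the optical axis (not along the pixel's ray), 0 where there is no reading.
- manip.camera_info(name): a dict with "fx", "fy", "cx", "cy" (pixels), "R" (3x3) and "t" (3): a world point X has camera coordinates R X + t; the wrist camera has in their place "tool_from_camera" (4x4, takes a point from camera to tool coordinates, whose origin is the TCP and whose axes are the flange's). Camera axes: x right, y down, z forward; pixel columns grow to the right and rows downward; lengths in m; the calibration is good to about 2 mm. A picture is of the moment at which its call begins: read the wrist's pose just before it. camera_info takes no time and is no camera call.
- manip.finish_job(): hands the job in; it is judged then, once.
The state is a dict: "t": time; "q": joint angles; "qvel": joint speeds; "tau": joint torques, N m; "position": TCP position; "orientation": TCP orientation; "ft_force": force on the tool from outside, world axes, zero at the start; "torque": the same for the moment, N m; "width": opening from 0.0 (shut) to 1.0 (fully open); "grasp_force": force on a finger pad.
Only numpy, scipy, OpenCV 4.12 (cv2) and the standard library are available. Lean on these libraries where they do the work, as an engineer would, in place of code of your own. Each camera call takes 0.05 s, during which the arm holds its last target. There are 200 camera calls.

## Working session

There is one attempt and no reset: what is moved stays moved. The work goes in short steps, Python scripts to look and compute and a tool call to move; the robot and the scene stay as the last step left them, time stands still between calls to the robot, and variables do not carry over. Pictures are saved under pics/ and viewed, at most 10 in all, crops included, and the job is handed in when it is done.

Besides the shell and the picture viewer there is one more tool, called by a JSON object that holds its "api" and its "payload". arm_command: Moves the arm, as the interface text tells. Its arguments: {"type":"object","properties":{"commands":{"type":"array","items":{"type":"array","items":{"type":"array","items":{"type":"number"}}}},"newtons":{"type":"number"}},"required":["commands"]}

```bash
mkdir -p pics; cat > h.py <<'E'
import numpy as np, cv2
from station import manip
def cloud(name):
    im,d=manip.get_image(name); c=manip.camera_info(name)
    v,u=np.mgrid[:400,:640]
    P=np.stack([(u-c['cx'])/c['fx']*d,(v-c['cy'])/c['fy']*d,d],-1)
    W=(P-np.array(c['t']))@np.array(c['R'])
    W[d==0]=np.nan
    return im,W
E
python3 - <<'E'
from h import *
for n in('top','side'):
    im,W=cloud(n); cv2.imwrite(f'pics/{n}1.png',im[:,:,::-1]); np.savez(f'{n}1.npz',im=im,W=W)
s=manip.state(); print(s['t'],s['position'],s['orientation'],s['ft_force'],s['width'],manip.grip_depth)
E
```

```text
0.1 [0.17334646 0.5217401  0.23075876] [-5.01682836e-01 -3.10101164e+00  1.65795391e-03] [ 0.31996124 -0.58393424  0.30953574] 0.9998543514592075 0.0187
```

View pics/top1.png

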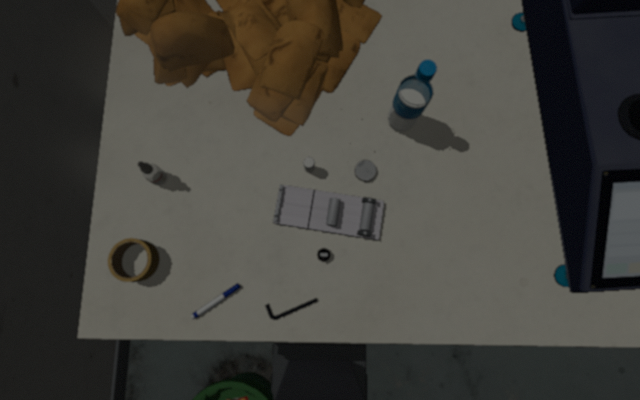

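View pics/side1.png

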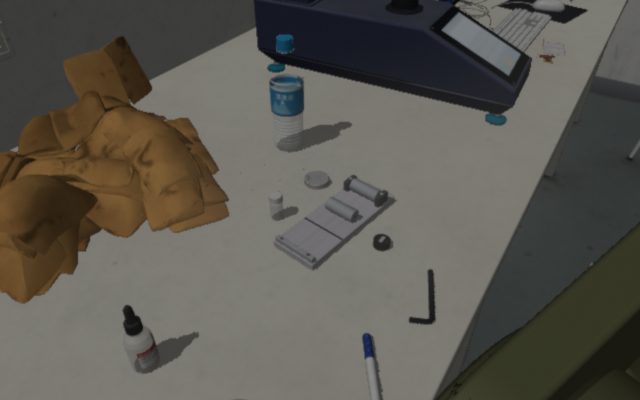

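The top view shows the plate with corners near (282,185), (385,203), (381,240) and (275,223). The line is near (311,209), the loose roller near (334,211), the clamped roller near (368,217), the vial at (309,164), the block at (366,171) and the disc at (324,255).

```bash
python3 - <<'E'
from h import *
D=np.load('top1.npz'); im,W=D['im'],D['W']
for n,(u,v) in dict(line=(311,209),roller=(334,211),clamp=(368,217),stop=(279,204),vial=(309,164),block=(366,171),disc=(324,255),bench=(300,270)).items(): print(n,W[v,u].round(4))
z=W[...,2]; m=np.zeros(z.shape,bool); m[178:248,268:392]=True
bz=np.nanmedian(z[260:280,290:310]); print('bench',bz)
pm=m&(z>bz+.008); n,lab,st,_=cv2.connectedComponentsWithStats(pm.astype(np.uint8)); k=lab[209,300]
P=W[lab==k]; (c,sz,a)=cv2.minAreaRect((P[:,:2]*1000).astype(np.float32)); print('plate',c,sz,a)
hp=(lab==k)&(z>bz+.027)
n,l2,st,_=cv2.connectedComponentsWithStats(hp.astype(np.uint8)); 
for i in range(1,n):
    if st[i,4]>15:
        Q=W[l2==i][:,:2]*1000; print(st[i],cv2.minAreaRect(Q.astype(np.float32)),Q.mean(0),W[l2==i][:,2].max())
# dark line pixels
g=im.sum(2).astype(int); L=(lab==k)&(g<np.median(g[lab==k])*.75)&(abs(z-bz-.014)<.004)
uu=np.mgrid[:400,:640][1]; L&=(uu>303)&(uu<318)
Q=W[L][:,:2]*1000; print('line',len(Q),Q.mean(0),cv2.fitLine(Q.astype(np.float32),cv2.DIST_HUBER,0,.01,.01).ravel())
c=manip.camera_info('wrist'); print(np.round(c['tool_from_camera'],3),c['fx'])
c=manip.camera_info('top'); print(c['fx'],np.round(-np.array(c['R']).T@c['t'],3))
E
```

```text
line [0.5704 0.0251 0.0155]
roller [ 0.5629 -0.0257  0.0382]
clamp [ 0.5507 -0.1     0.0378]
stop [0.5796 0.0967 0.0227]
vial [0.664  0.0304 0.0546]
block [ 0.6606 -0.0995  0.0134]
disc [ 0.4682 -0.0051  0.0164]
bench [ 0.4352  0.0478 -0.0022]
bench -0.0002102847698436772
plate (566.7807006835938, -12.62158203125) (240.43980407714844, 90.75506591796875) 81.43815612792969
[357 197  19  39 446] ((554.2626342773438, -96.90290832519531), (30.403074264526367, 84.41449737548828), 81.4525146484375) [553.75602879 -96.11921209] 0.042831763426706596
[326 198  14  28 300] ((563.2169799804688, -22.89679718017578), (24.37529182434082, 59.58562088012695), 82.94112396240234) [562.70008816 -22.81039446] 0.041387458543792346
line 54 [570.06646457  25.78547515] [ 9.9052262e-01 -1.3734958e-01  5.7149725e+02  2.5795092e+01]
[[ 0.001 -0.956 -0.294  0.076]
 [ 1.     0.001 -0.     0.   ]
 [ 0.001 -0.294  0.956 -0.141]
 [ 0.     0.     0.     1.   ]] 327.3215867188155
401.9275847081443 [0.424 0.007 0.907]
```

{"api": "arm_command", "payload": {"commands": [[[200,-280,0,-40,30],[200,-280,0,-40,30],[200,-280,0,-40,30],[200,-280,0,-40,30],[200,-280,0,-40,30],[200,-280,0,-40,30],[200,-280,0,-40,30],[200,-280,0,-40,30],[200,-280,0,-40,30],[200,-280,0,-40,30]]]}}

```text
t: 1.1
position: [0.3729, 0.2425, 0.2311]
orientation: [-1.531, -2.743, 0.0]
ft_force: [0.7, -0.4, -0.3]
width: 0.352
grasp_force: 0.0
```

{"api": "arm_command", "payload": {"commands": [[[189,-273,-60,-40,30],[189,-273,-60,-40,30],[189,-273,-60,-40,30],[189,-273,-60,-40,30],[189,-273,-60,-40,30],[189,-273,-60,-40,30],[189,-273,-60,-40,30],[189,-273,-60,-40,30],[189,-273,-60,-40,30],[189,-273,-60,-40,30],[189,-273,-60,-40,30]]]}}

```text
t: 2.2
position: [0.5622, -0.0296, 0.1718]
orientation: [2.375, 2.055, 0.001]
ft_force: [0.5, -0.2, 0.3]
width: 0.345
grasp_force: 0.0
```

```bash
cat >> h.py <<'E'
from scipy.spatial.transform import Rotation as Ro
def wcloud():
    s=manip.state(); im,d=manip.get_image('wrist'); c=manip.camera_info('wrist'); T=np.array(c['tool_from_camera'])
    v,u=np.mgrid[:400,:640]
    P=np.stack([(u-c['cx'])/c['fx']*d,(v-c['cy'])/c['fy']*d,d],-1)@T[:3,:3].T+T[:3,3]
    W=P@Ro.from_rotvec(s['orientation']).as_matrix().T+s['position']
    W[d==0]=np.nan
    return im,W,s
E
python3 - <<'E'
from h import *
im,W,s=wcloud(); cv2.imwrite('pics/w1.png',im[:,:,::-1]); np.savez('w1.npz',im=im,W=W)
E
```

```text
(no output)
```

View pics/w1.png

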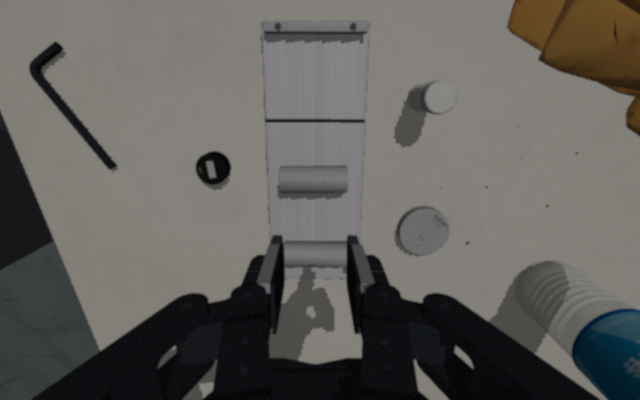

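The wrist view shows the line at row 120 (columns 266–364), the loose roller at about (313,180) and the stop bar at row 28. The fingertips are at about (277,240) and (353,240).

```bash
cat >> h.py <<'E'
def measure(im,W,s,roll_rows=(135,215)):
    # line: dark row minimum, per column, between stop bar and roller, on ray-plane z=14mm via depth
    g=cv2.cvtColor(im,cv2.COLOR_RGB2GRAY).astype(float); z=W[...,2]
    v,u=np.mgrid[:400,:640]
    L=(g<90)&(abs(z-.014)<.006)&(u>240)&(u<390)&(v>40)&(v<330)
    n,l,st,ce=cv2.connectedComponentsWithStats(L.astype(np.uint8))
    ok=[i for i in range(1,n) if st[i,2]>60 and st[i,3]<12]
    if ok:
        Q=W[l==ok[0]][:,:2]*1000; f=cv2.fitLine(Q.astype(np.float32),cv2.DIST_HUBER,0,.01,.01).ravel()
        print('line',st[ok[0]],Q.mean(0).round(1),'ang',np.degrees(np.arctan(f[1]/f[0])).round(2),'z',z[l==ok[0]].mean())
    P=W[(z>.028)&(z<.048)&(u>250)&(u<380)&(v>=roll_rows[0])&(v<roll_rows[1])][:,:2]*1000
    print('roller',len(P),cv2.minAreaRect(P.astype(np.float32)))
    R=(z>.036)&(z<.048)&(u>250)&(u<380)&(v>=roll_rows[0])&(v<roll_rows[1])
    print('top',np.median(z[R]),z[R].max(),W[R][:,:2].mean(0)*1000)
E
python3 - <<'E'
from h import *
D=np.load('w1.npz'); measure(D['im'],D['W'],None)
im,W=D['im'],D['W']; g=im.mean(2)
print(g[112:128,300].round(),W[[120,140,178,30],[310]*4].round(4)); 
z=W[...,2]; print('plate z',np.nanmedian(z[130:150,280:350]))
E
```

```text
line [266 119  99   4 321] [571.7  26. ] ang -8.27 z 0.012815653502761084
roller 1761 ((560.9638671875, -24.162353515625), (24.23163604736328, 59.694114685058594), 82.22946166992188)
top 0.03695309233508828 0.03890653302836669 [560.90779451 -23.85290275]
[129. 130. 128. 128. 130. 125. 109.  71.  33.  49.  93. 122. 128. 129.
 127. 128.] [[ 0.5654  0.027   0.0124]
 [ 0.5628  0.0095  0.0127]
 [ 0.5587 -0.0201  0.0357]
 [ 0.576   0.0969  0.0233]]
plate z 0.012622180986210874
```

{"api": "arm_command", "payload": {"commands": [[[-1,-2,-40,0,30],[-1,-2,-80,0,30],[-1,-2,-110,0,30],[-1,-2,-127,0,30],[-1,-2,-127,0,30],[-1,-2,-128,0,30],[-1,-2,-129,0,30],[-1,-2,-130,0,30],[-1,-2,-130,0,30],[-1,-2,-130,0,30]]]}}

```text
t: 3.25
position: [0.5616, -0.0331, 0.0417]
orientation: [2.377, 2.053, 0.001]
ft_force: [0.1, -0.5, 0.1]
width: 0.351
grasp_force: 0.0
```

{"api": "arm_command", "payload": {"commands": [[[0,0,-1,0,30],[0,0,-2,0,30],[0,0,-2,0,30]]]}}

```text
t: 3.55
position: [0.5613, -0.0331, 0.0391]
orientation: [-2.378, -2.053, 0.0]
ft_force: [0.4, 0.3, -0.2]
width: 0.352
grasp_force: 0.0
```

{"api": "arm_command", "payload": {"commands": [[[0,2,0,0,30],[0,2,-1,0,30],[0,2,-1,0,30]]]}}

```text
t: 3.85
position: [0.5615, -0.031, 0.0385]
orientation: [2.378, 2.053, 0.0]
ft_force: [-0.9, 0.1, 2.6]
width: 0.349
grasp_force: 1.5
```

{"api": "arm_command", "payload": {"commands": [[[0,0,-1,0,30],[0,0,-1,0,30]]]}}

```text
t: 4.05
position: [0.5617, -0.031, 0.0383]
orientation: [2.377, 2.053, 0.001]
ft_force: [-5.4, 0.8, 12.5]
width: 0.354
grasp_force: 6.4
```

{"api": "arm_command", "payload": {"commands": [[[0,0,-1,0,30],[0,0,-1,0,30]]]}}

```text
t: 4.25
position: [0.5618, -0.0311, 0.0381]
orientation: [2.377, 2.053, 0.001]
ft_force: [-9.9, 0.6, 22.3]
width: 0.352
grasp_force: 11.3
```

{"api": "arm_command", "payload": {"commands": [[[0,0,-0.5,0,30],[0.5,3,1,0,30],[1,6,1,0,30],[1.5,9,1,0,30],[2,12,1,0,30],[2,15,1,0,30],[2.5,18,1,0,30],[3,21,1,0,30],[3.5,24,1,0,30],[4,27,1,0,30],[4,27,1,0,30]]]}}

```text
t: 5.35
position: [0.5656, -0.0037, 0.0383]
orientation: [2.377, 2.053, 0.001]
ft_force: [-6.2, 1.4, 14.1]
width: 0.351
grasp_force: 6.9
```

{"api": "arm_command", "payload": {"commands": [[[0,0,20,0,30],[0,0,40,0,30],[-1,-10,70,0,30],[-1,-10,70,0,30]]]}}

```text
t: 5.75
position: [0.566, -0.0149, 0.1109]
orientation: [2.375, 2.05, 0.006]
ft_force: [-0.3, 0.1, 0.9]
width: 0.352
grasp_force: 0.0
```

```bash
python3 - <<'E'
from h import *
im,W,s=wcloud(); cv2.imwrite('pics/w2.png',im[:,:,::-1]); np.savez('w2.npz',im=im,W=W); print(s['position'],s['t']); measure(im,W,s)
E
```

```text
[ 0.56601953 -0.01486359  0.11090469] 5.75
line [251 146 122   4 454] [567.4  26.3] ang -8.15 z 0.012849001698284089
roller 2432 ((563.3816528320312, -7.991048812866211), (19.452774047851562, 59.938995361328125), 81.97118377685547)
top 0.0369986803982454 0.039410828162440084 [562.73147248 -10.02941136]
```

View pics/w2.png

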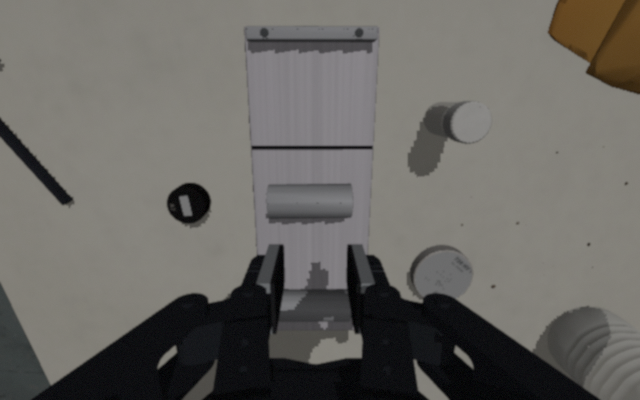

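The second wrist view shows the roller at about (310,201), rows 183–221, still parallel. The line is at row 147.

```bash
python3 - <<'E'
from h import *
D=np.load('w2.npz'); measure(D['im'],D['W'],None,(160,232))
E
```

```text
line [251 146 122   4 454] [567.4  26.3] ang -8.15 z 0.012849001698284089
roller 2742 ((563.049560546875, -10.34539794921875), (24.208101272583008, 59.938995361328125), 81.97118377685547)
top 0.036998062329914205 0.039410828162440084 [562.72336709 -10.04057756]
```

{"api": "arm_command", "payload": {"commands": [[[-4,-2.5,-40,0,30],[-4,-2.5,-65,0,30],[-4,-2.5,-70,0,30],[-4,-2.5,-70,0,30]]]}}

```text
t: 6.2
position: [0.5597, -0.0164, 0.038]
orientation: [-2.376, -2.052, 0.003]
ft_force: [-15.9, 0.4, 26.9]
width: 0.352
grasp_force: 13.2
```

{"api": "arm_command", "payload": {"commands": [[[0,0,-1,0,30],[0,0,-2,0,30],[0,0,-2,0,30]]]}}

```text
t: 6.5
position: [0.5598, -0.0164, 0.0376]
orientation: [-2.377, -2.053, 0.002]
ft_force: [-23.7, 1.2, 47.3]
width: 0.348
grasp_force: 23.6
```

{"api": "arm_command", "payload": {"commands": [[[0,0,3.3,0,30],[0.5,3,3.3,0,30],[1,6,3.3,0,30],[1.5,9,3.3,0,30],[2,12,3.3,0,30],[2,15,3.3,0,30],[2.5,18,3.3,0,30],[3,21,3.3,0,30],[3.5,24,3.3,0,30],[3.5,26,3.3,0,30],[3.5,26,3.3,0,30]]]}}

```text
t: 7.6
position: [0.564, 0.01, 0.0383]
orientation: [-2.377, -2.054, -0.0]
ft_force: [-1.4, 0.7, 7.4]
width: 0.35
grasp_force: 4.0
```

{"api": "arm_command", "payload": {"commands": [[[0,0,20,0,30],[0,0,40,0,30],[-1,-10,70,0,30],[-1,-10,70,0,30],[-1,-10,70,0,30]]]}}

```text
t: 8.1
position: [0.5628, -0.0004, 0.108]
orientation: [-2.378, -2.053, 0.0]
ft_force: [-0.6, 0.7, -0.5]
width: 0.351
grasp_force: 0.0
```

```bash
python3 - <<'E'
from h import *
im,W,s=wcloud(); np.savez('w3.npz',im=im,W=W); print(s['position'],s['t']); measure(im,W,s,(155,232))
E
```

```text
[ 5.62793410e-01 -4.35245238e-04  1.07985095e-01] 8.1
line [260 165 121   4 482] [569.7  26.2] ang -8.21 z 0.012886551081097753
roller 2786 ((564.7652587890625, 2.0511531829833984), (23.943260192871094, 59.85386276245117), 81.6414794921875)
top 0.03696807733730302 0.039523411274292417 [564.70081694   2.12387123]
```

{"api": "arm_command", "payload": {"commands": [[[1,-3.5,-40,0,30],[1,-3.5,-65,0,30],[1,-3.5,-70,0,30],[1,-3.5,-70,0,30],[1,-3.5,-70,0,30]]]}}

```text
t: 8.65
position: [0.563, -0.0036, 0.0382]
orientation: [-2.376, -2.052, 0.003]
ft_force: [-9.1, 1.0, 16.8]
width: 0.355
grasp_force: 8.2
```

{"api": "arm_command", "payload": {"commands": [[[0,0,0.5,0,30],[0.5,3,0.5,0,30],[1,6,0.5,0,30],[1.5,9,0.5,0,30],[2,12,0.5,0,30],[2,15,0.5,0,30],[2.5,18,0.5,0,30],[3,21,0.5,0,30],[3.5,24,0.5,0,30],[3.5,24,0.5,0,30]]]}}

```text
t: 9.65
position: [0.5665, 0.0207, 0.0383]
orientation: [-2.376, -2.053, 0.003]
ft_force: [-6.5, 0.9, 11.4]
width: 0.352
grasp_force: 5.5
```

{"api": "arm_command", "payload": {"commands": [[[0,0,20,0,30],[0,0,40,0,30],[-1,-10,70,0,30],[-1,-10,70,0,30],[-1,-10,70,0,30]]]}}

```text
t: 10.15
position: [0.5661, 0.0101, 0.1083]
orientation: [-2.377, -2.053, 0.001]
ft_force: [-0.1, 0.6, -0.9]
width: 0.352
grasp_force: 0.0
```

```bash
python3 - <<'E'
from h import *
im,W,s=wcloud(); np.savez('w4.npz',im=im,W=W); print(s['position'],s['t']); measure(im,W,s,(155,234))
E
```

```text
[0.56613829 0.01007903 0.10830136] 10.15
line [ 255   81  123   10 1055] [578.4  93. ] ang -8.39 z 0.013198808211108576
roller 2817 ((566.5147705078125, 14.578071594238281), (24.027605056762695, 60.06541061401367), 81.15862274169922)
top 0.036988061634515984 0.038941194254324796 [566.71980701  14.39603871]
```

{"api": "arm_command", "payload": {"commands": [[[-0.5,-2,-40,0,30],[-0.5,-2,-65,0,30],[-0.5,-2,-70,0,30],[-0.5,-2,-70,0,30],[-0.5,-2,-70,0,30]]]}}

```text
t: 10.7
position: [0.5648, 0.0084, 0.0383]
orientation: [-2.376, -2.052, 0.004]
ft_force: [-9.0, 0.2, 12.6]
width: 0.351
grasp_force: 6.3
```

{"api": "arm_command", "payload": {"commands": [[[0.5,3,0,0,30],[1,6,0,0,30],[1.5,9,0,0,30],[2,12,0,0,30],[2,15,0,0,30],[2.5,18,0,0,30],[3,21,0,0,30],[3.5,24,0,0,30],[3.5,24,0,0,30]]]}}

```text
t: 11.6
position: [0.5686, 0.0327, 0.0384]
orientation: [-2.376, -2.053, 0.003]
ft_force: [-6.3, 0.9, 11.0]
width: 0.35
grasp_force: 5.4
```

{"api": "arm_command", "payload": {"commands": [[[0,0,20,0,30],[0,0,40,0,30],[-1,-10,70,0,30],[-1,-10,100,0,30],[-1,-10,130,0,30],[-1,-10,130,0,30]]]}}

```text
t: 12.2
position: [0.5695, 0.0222, 0.1718]
orientation: [2.375, 2.052, 0.005]
ft_force: [0.4, 0.1, 0.3]
width: 0.35
grasp_force: 0.0
```

```bash
python3 - <<'E'
from h import *
im,W,s=wcloud(); np.savez('w5.npz',im=im,W=W); cv2.imwrite('pics/w5.png',im[:,:,::-1]); print(s['position'],s['t']); measure(im,W,s,(110,225))
E
```

```text
[0.5695488  0.02217819 0.17181595] 12.2
line [266 100  94   8 501] [578.   92.6] ang -8.36 z 0.012628130168483371
roller 1772 ((568.5479736328125, 26.91250228881836), (23.508888244628906, 59.896915435791016), 81.45891571044922)
top 0.03696087309113183 0.03892513412923557 [568.67105458  26.64843465]
```

View pics/w5.png

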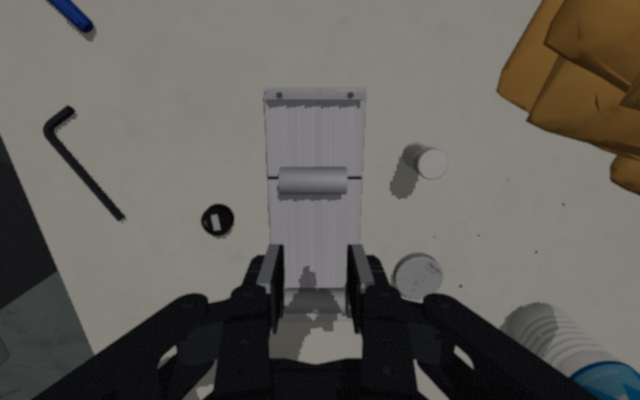

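The line stubs show at both ends of the roller near row 177, at columns 271 and 356. The roller covers rows 166–195. I'll compare the two in 3D, allowing for parallax.

```bash
python3 - <<'E'
from h import *
D=np.load('w5.npz'); im,W=D['im'],D['W']; g=im.mean(2); z=W[...,2]; v,u=np.mgrid[:400,:640]
L=(g<85)&(v>170)&(v<185)&(((u>267)&(u<276))|((u>349)&(u<360)))&(abs(z-.013)<.005)
Q=W[L][:,:2]*1000
for m in (u[L]<300,u[L]>300): print(m.sum(),Q[m].mean(0))
a,b=Q[u[L]<300].mean(0),Q[u[L]>300].mean(0); e=(b-a)/np.linalg.norm(b-a)
if e[0]<0:e=-e
r=np.array([568.6,26.8])-(a+b)/2; print('along line',r@e,'across',r@[-e[1],e[0]],'ang',np.degrees(np.arctan2(e[1],e[0])))
E
```

```text
24 [529.85874947  32.48433058]
30 [607.02894463  21.08019449]
along line 0.1518822312662479 across 0.04037510763418808 ang -8.406272841398474
```

```bash
python3 -c "
from station import manip
print(manip.finish_job())"
```

```text
the job is handed in; nothing more can be done
None
```

I rolled the roller onto the line in four fingertip strokes and handed the job in at about 12 s; my last measurement put it about 0.1 mm off the line's centre and within about 0.2° of parallel, though the judge returned no verdict.

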